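Load a row of reagent bottles onto the hidden sprung backstop

TASK

Pick up the orange-capped bottle that stands by itself and set it down upright at the open tail end of the row of three, along the fence. Then push all four together into the white hood as one straight, closed row, until the row presses with about 10 N (never 20 N) on the sprung backstop hidden inside; press for about half a second, then let go so that the row stays upright, straight and closed up against the backstop. Do not tip a bottle or disturb the other things on the bench.

Things in the scene. Friction and masses are not known exactly. Their poses are not given: they have to be found in the camera images.
- hood: Fixed white hood, 71 mm wide, 124 mm long, 110 mm high, open at the bottom and at one end (the mouth, 63 mm wide, 106 mm high inside): bottles slide in on the bench. Origin: on the bench, in the plane of the mouth, on the row's line (centres of bottles that touch the fence). +y points level into the hood, the way to push; +x to the fence side; z up. Inner walls at x = -34 and +29 mm.
- backstop_lane (a point): Point 40 mm above the hood's origin, same axes; it does NOT show where the backstop is. That is a rubber pad, 50 mm wide, 12 to 68 mm above the bench, out of sight in the hood; its face is set anywhere from 25 to 60 mm behind the mouth (+y), differently each time. It gives way 8 mm at most: spring 3 N per mm, no preload, damped (1.5 N per 10 mm/s), and springs back.
- fence: Fixed low aluminium fence on the far side of the row from the robot, 22 mm high, 8 mm thick, 300 mm long, from the hood's mouth back along the row, with a foot 3 mm thick on its outer side. Same origin and axes as the hood: inner face at x = +23 mm, from y = -302 to -2 mm. The other side of the row has no guide.
- bottle_1_mid (a point): Centre (46 mm above the underside) of the front bottle of the row, at the hood's mouth. All four are alike: white, square, 46x46 mm, 92 mm high, flat sides up to 79 mm, orange cap 32 mm across, 0.08 to 0.16 kg; x, y square to the sides, z up. Row stands loosely: gaps of 1 to 13 mm, up to 3 mm off the fence, slightly turned. Four sliding resist with 2 to 8 N (more if pressed down).
- bottle_2_mid (a point): Centre of the middle bottle of the row of three, the same kind.
- bottle_3_mid (a point): Centre of the last bottle of the row of three, at its open tail, the same kind.
- bottle_4_mid (a point): Centre of the bottle that stands by itself to the right of the row, the same kind; it can be gripped across its flat sides.
- beaker: Glass beaker, 65 mm across, 85 mm high; origin under its centre. Bystander.
- tip_box: Yellow pipette-tip box with clear lid, 73x121x68 mm; origin under its centre. Bystander.
- dish: Petri dish, 62 mm across, 15 mm high; origin under its centre. Bystander.
- timer: White timer with three buttons, 62x66x18 mm; origin under its centre. Bystander.
- tape: Yellow tape roll, 68 mm across, 19 mm high, lying flat; origin under its centre. Bystander.
Mind the look-alikes: they are no part of the job. What is shaped like the part that bears bottle_1_mid but black or red is not meant. Leave any black look-alike of the part that bears bottle_3_mid alone.

How it is judged:
By the outcome, as a careful person would: the job done as asked, in the order asked, and still so for the second after the job is handed in, with the robot touching nothing.
It also fails if it takes over 64 s, if anything falls off the work surface, if the arm or the gripper's body presses on something with over 40 N, if the wrist force passes 120 N, or if a joint passes its speed limit or range.

ROBOT

A 6-joint arm with a two-finger parallel gripper is mounted at the origin on a cart in front of the work surface, level with it; the furniture and walls round the work are solid. World frame = base frame: x ahead of the robot, y to its left, z up, the work surface at z = 0. Lengths are in m, angles in rad, forces in N, time in s.
With the tool pointing down it reaches from about 0.4 to 0.925 m from the base axis. Payload 12.5 kg.
Tool frame: the origin (TCP) lies at the very end of the fingers, on their centre line; the grasp point (between the pads) lies 19 mm behind it; z points along the fingers, y is the line along which they close (so a half turn about z gives the same grasp; the last joint's range is limited). The gripper opens to 95 mm and grips with 3 to 60 N. Pads are 20 mm wide; open, the fingers measure 119 mm over their backs; the gripper's body (75 mm by 180 mm) begins 59 mm behind the grasp point.
Start: joints at [1.234, 0.491, 1.559, -0, 1.092, -0.106], TCP at [0.143, 0.608, 0.215] pointing down, gripper open.
Joint ranges: [-3.1, 3.1], [-0.84, 2.19], [0.05, 2.79], [-1.13, 4.28], [0.06, 2.93], [-2.69, 2.69]. Speed limits (rad/s): [2.22, 2.22, 2.79, 3.14, 3.14, 3.14].

INTERFACE

Orientations are given as a unit quaternion [x, y, z, w].
In Python, from cell import telemetry, optics, bot gives the robot as it stands.
- The arm moves only by the shell command python3 -m handwheel 'ROWS' [FORCE]. ROWS is JSON, a list of rows, each a list of 7 numbers: the opening, from -1 (shut) to 1 (fully open), so that 0 is half open, then the shift along the tool's x, y, z each as a share of 800 mm, from -1 to 1, then the turn, a rotation vector about the tool's x, y, z each as a share of 360 degrees, from -1 to 1. A call has 1 to 5 rows; each row is the pose to reach, as a shift and turn from the pose commanded when the call began, along the tool's axes at that moment, turning the shorter way round; what a row does not reach only later rows make up. A row lasts 1/10 s, in which the tool goes at most 50 mm and 8.59 degrees, less where a joint would pass 70% of its speed; a pose out of reach is approached as far as the arm can. A call with a number of a shift or a turn outside -1 to 1 is refused whole. A call with a gripper value outside its range is refused whole. The fingers move at their own pace and stop on an object; FORCE is the grip in N (left out, the last holds). Time passes only in rows, so rows that repeat a pose let the fingers close. It gives the time, the measured TCP pose, the force, the opening and the grip force at its end, in the units of the state.
- telemetry.get_state(): the state, without advancing time (a new reading comes with each control period).
- optics.grab_frame(name): name is "scene" or "top"; returns a dict with "frame" (400x640x3 uint8, red, green, blue), "z_map" (400x640 float32, m along the optical axis (not along the pixel's ray), 0 where there is no reading), "mtx" (3x3 intrinsics, pixels), "rvec" (rotation vector, rad) and "tvec" (3), from world to camera coordinates, as OpenCV has them. Camera axes: x right, y down, z forward; pixel columns grow to the right and rows downward; lengths in m; the calibration is good to about 2 mm. A picture is of the moment at which its call begins.
- bot.close_job(): hands the job in; it is judged then, once.
Trained networks look in a picture, given as the dict that the camera call returned (one of the last four; its "shot" number tells which), for a name from the list of things; names that differ only in an ending like _2 or _b are one class to them, and where a whole thing is asked for, a point or a joint stands for the part that bears it (a point fixed in the world has none). Each returns a list of dicts, best first, with "p" (0 to 1); they miss things now and then, are a little off and sometimes report something else, mostly with a low value. They report only what shows in the picture. A call takes as long as a camera call. They do not tell look-alikes from the thing itself.
- optics.cut_out(picture, label): "pixels" (400x640 bool, what is visible of it) and "rect" ([left, top, right, bottom] in pixels, round what is visible of it).
The state is a dict: "t": time; "joints": joint angles; "qvel": joint speeds; "joint_efforts": joint torques, N m; "position": TCP position; "ee_rot": TCP orientation; "contact_force": force on the tool from outside, world axes, zero at the start; "torque": the same for the moment, N m; "finger_gap": opening from 0.0 (shut) to 1.0 (fully open); "finger_force": force on a finger pad.
Only numpy, scipy, OpenCV 4.12 (cv2) and the standard library are available. Lean on these libraries where they do the work, as an engineer would, in place of code of your own. Each camera call takes 0.05 s, during which the arm holds its last target. There are 200 camera calls.

## Working session

There is one attempt and no reset: what is moved stays moved. The work goes in short steps, Python scripts to look and compute and a shell command to move; the robot and the scene stay as the last step left them, time stands still between calls to the robot, and variables do not carry over. Pictures are saved under pics/ and viewed, at most 10 in all, crops included, and the job is handed in when it is done.

```bash
ls; mkdir -p pics; python3 - <<'E'
from cell import telemetry, optics, bot
import cv2,pickle
print(telemetry.get_state())
for n in("scene","top"):
    f=optics.grab_frame(n); pickle.dump(f,open(n+'.pkl','wb'))
    cv2.imwrite(f'pics/{n}0.png',f['frame'][:,:,::-1]); print(n,f['mtx'],f['rvec'],f['tvec'])
    for l in("bottle_1_mid","hood","fence"):
        for d in optics.cut_out(f,l): print(n,l,round(d['p'],2),d['rect'],d['pixels'].sum())
E
```

```text
pics
{'t': 0.0, 'joints': array([ 1.23443798e+00,  4.91545505e-01,  1.55943917e+00,  2.85585919e-05,
        1.09172689e+00, -1.05599853e-01]), 'qvel': array([ 0.00073185, -0.00180315, -0.00154932,  0.00070615, -0.00059394,
       -0.00096546]), 'joint_efforts': array([ 1.79095634e-03, -6.12646222e+01, -2.58187580e+01,  6.93069468e-02,
        4.82361973e-02, -1.07997494e-04]), 'position': array([0.14283698, 0.6082068 , 0.21407403]), 'ee_rot': array([ 1.15129951e-01,  9.93350281e-01, -5.43075960e-04, -1.34984603e-04]), 'contact_force': array([-0.24926253,  0.1219353 , -0.41166219]), 'torque': array([-0.06588323,  0.02895587,  0.02341997]), 'finger_force': 0.0, 'finger_gap': 1.0001340255778823}
scene [[390.42265165   0.         319.99018084]
 [  0.         390.42265165 194.87788227]
 [  0.           0.           1.        ]] [ 2.15062165 -0.60561545  0.30341813] [-0.45815245  0.22296867  1.10195353]
scene bottle_1_mid 0.88 [295.0, 208.7, 317.1, 235.8] 438
scene bottle_1_mid 0.85 [301.9, 173.0, 311.4, 199.5] 238
scene bottle_1_mid 0.63 [281.2, 183.9, 292.1, 216.5] 379
scene hood 0.88 [273.3, 144.4, 306.3, 190.4] 1118
scene fence 0.54 [336.7, 201.6, 369.3, 226.7] 229
top [[438.7784203    0.         323.24472189]
 [  0.         438.7784203  190.97156061]
 [  0.           0.           1.        ]] [ 2.16812295 -2.22587874  0.05656646] [-0.00947694  0.52677452  1.61722602]
top bottle_1_mid 0.75 [290.3, 207.1, 306.0, 219.7] 156
top bottle_1_mid 0.62 [282.9, 177.9, 297.2, 192.1] 173
top bottle_1_mid 0.58 [332.0, 205.7, 347.7, 219.6] 173
top bottle_1_mid 0.39 [371.5, 222.8, 391.4, 240.8] 249
top hood 0.86 [240.9, 174.0, 277.0, 208.0] 968
top fence 0.6 [278.4, 159.9, 356.8, 180.5] 634
```

```bash
python3 - <<'E'
import cv2
a=cv2.imread('pics/scene0.png')[110:310,180:480]; cv2.imwrite('pics/sc.png',cv2.resize(a,(780,520),interpolation=2))
a=cv2.imread('pics/top0.png')[110:290,200:440]; cv2.imwrite('pics/tc.png',cv2.resize(a,(792,594),interpolation=2))
E
```

```text
(no output)
```

View pics/sc.png

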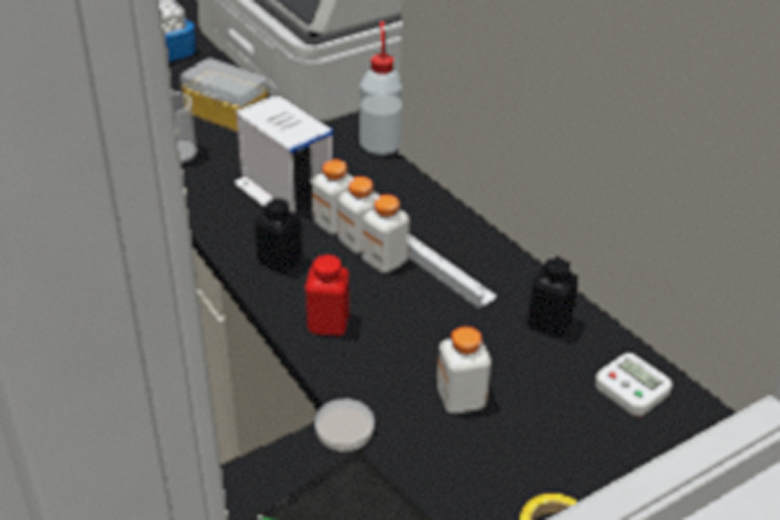

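View pics/tc.png

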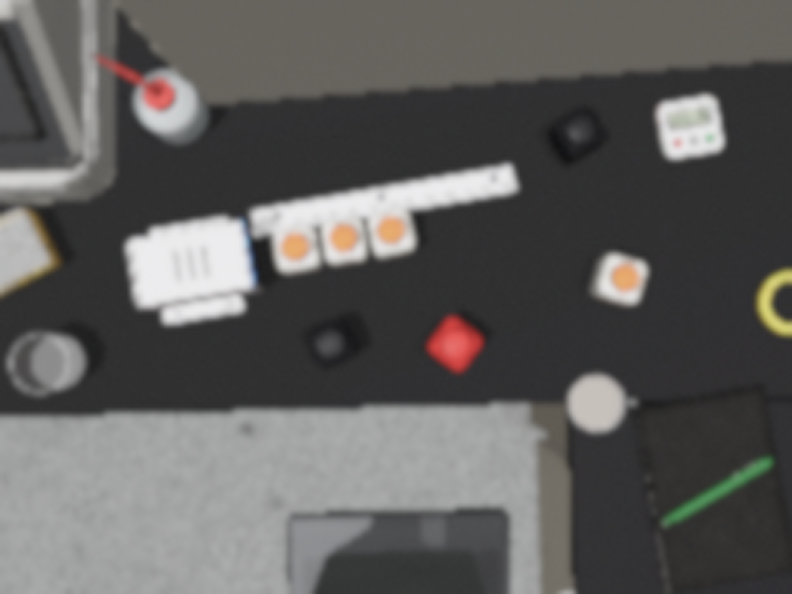

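The top crop shows the row's three orange caps at crop (296,245), (344,237), (392,230), left of the fence, with the hood at (192,262). The scene crop agrees.

Candidates for the bottle to pick, in top-crop pixels:
- **White/orange lone bottle at (624,278), full image (389,194):** this is the one to take.
- **Black look-alikes at (332,342) and (578,133), red at (455,343):** not wanted.
- **Row bottles:** not to be lifted.

```bash
cat > h.py <<'E'
import numpy as np,cv2
from scipy.optimize import least_squares
def RT(f): return cv2.Rodrigues(np.array(f['rvec']))[0],np.array(f['tvec']).ravel()
def cloud(f):
    R,t=RT(f);K=f['mtx'];z=f['z_map'];v,u=np.mgrid[:400,:640]
    c=np.dstack([(u-K[0,2])/K[0,0]*z,(v-K[1,2])/K[1,1]*z,z])
    P=(c-t)@R; P[z==0]=np.nan; return P
def proj(f,X): return cv2.projectPoints(np.array(X,float).reshape(-1,3),np.array(f['rvec'],float),np.array(f['tvec'],float),f['mtx'],None)[0][:,0]
def orange(f):
    h=cv2.cvtColor(f['frame'],cv2.COLOR_RGB2HSV); m=((h[...,0]>=6)&(h[...,0]<=16)&(h[...,1]>140)&(h[...,2]>120)).astype(np.uint8)
    n,l,s,c=cv2.connectedComponentsWithStats(m,connectivity=4)
    return [(c[i],s[i,4],l==i) for i in range(1,n) if s[i,4]>15]
def tri(fs,px):
    return least_squares(lambda X:np.concatenate([proj(f,X)[0]-p for f,p in zip(fs,px)]),[.6,.2,.08]).x
E
python3 - <<'E'
from h import *
import pickle
S,T=[pickle.load(open(n+'.pkl','rb')) for n in('scene','top')]
for n,f in(('S',S),('T',T)):
    P=cloud(f)
    R,t=RT(f);print(n,'cam',-R.T@t)
    for c,a,m in orange(f):
        q=P[m];print(n,c.round(1),a,np.nanmedian(q,0).round(4),np.nanmax(q[:,2]).round(3))
P=cloud(T)
g=T['frame'].min(2)
reg=np.zeros((400,640),bool);reg[155:200,270:360]=1
m=reg&(P[...,2]>.015)&(P[...,2]<.028)&(g>120)
q=P[m];print(len(q),q[:,2].mean());
ln=cv2.fitLine(q[:,:2].astype(np.float32),cv2.DIST_HUBER,0,.001,.001).ravel();print('fence',ln,q.min(0),q.max(0))
hm=np.zeros((400,640),bool);hm[165:215,235:285]=1
m=hm&(P[...,2]>.1)&(P[...,2]<.12);q=P[m];print('hood',len(q),q[:,2].mean());r=cv2.minAreaRect(q[:,:2].astype(np.float32));print(r,cv2.boxPoints(r))
m=np.zeros((400,640),bool);m[180:206,375:405]=1
m&=(P[...,2]>.05)&(P[...,2]<.12);q=P[m];r=cv2.minAreaRect(q[:,:2].astype(np.float32));print('b4',len(q),r,cv2.boxPoints(r))
E
```

```text
S cam [ 4.27591395e-04 -8.74320076e-01  8.42309028e-01]
S [308.3 174.5] 51 [0.5468 0.09   0.0934] 0.098
S [318.5 181.3] 54 [0.5551 0.0389 0.0927] 0.097
S [328.5 188.4] 59 [ 0.5625 -0.0128  0.0931] 0.098
S [358.8 240.1] 91 [ 0.5029 -0.2615  0.0932] 0.097
T cam [ 0.4455147  -0.0192394   1.64138591]
162 0.021632681297161692
fence [ 0.14569815 -0.9893291   0.59791684 -0.02220928] [ 0.50472167 -0.14738408  0.01539762] [0.61933792 0.16595561 0.02795961]
hood 729 0.10972283254477184
((0.5341769456863403, 0.20676837861537933), (0.07109861075878143, 0.12635789811611176), 8.60938835144043) [[0.4895705  0.26391378]
 [0.5084859  0.1389797 ]
 [0.5787834  0.14962298]
 [0.559868   0.27455705]]
b4 167 ((0.5080487132072449, -0.25610119104385376), (0.04613696411252022, 0.04641279950737953), 73.94357299804688) [[ 0.47936723 -0.27185124]
 [ 0.5239695  -0.2846883 ]
 [ 0.5367302  -0.24035114]
 [ 0.49212795 -0.22751409]]
```

```bash
cat >> h.py <<'E'
from scipy.spatial.transform import Rotation as Ro
O=np.array([.5461,.1447]);A=np.deg2rad(8.5)
ex=np.array([np.cos(A),np.sin(A)]);ey=np.array([-np.sin(A),np.cos(A)])
def hood(p): d=np.array(p)[:2]-O; return np.array([d@ex,d@ey])
def world(x,y): return O+x*ex+y*ey
def go(st,p,yaw):
    "shares for target TCP p (world), tool y at yaw deg, pointing down"
    R=Ro.from_quat(st['ee_rot']); y=np.deg2rad(yaw);ty=np.array([np.cos(y),np.sin(y),0]);tz=np.array([0,0,-1.])
    G=Ro.from_matrix(np.c_[np.cross(ty,tz),ty,tz])
    return (R.inv().apply(np.array(p)-st['position'])/.8).round(4),((R.inv()*G).as_rotvec()/(2*np.pi)).round(4)
E
python3 - <<'E'
from h import *
import pickle
from cell import telemetry
S,T=[pickle.load(open(n+'.pkl','rb')) for n in('scene','top')]
h=cv2.cvtColor(T['frame'],cv2.COLOR_RGB2HSV);print(h[184,290],h[194,389])
r=h.astype(int);m=((r[...,0]<25)&(r[...,1]>70)&(r[...,2]>110)).astype(np.uint8);m[:165]=0;m[210:]=0;m[:,:278]=0;m[:,400:]=0
n,l,s,c=cv2.connectedComponentsWithStats(m,connectivity=4)
ct=sorted([c[i] for i in range(1,n) if s[i,4]>15],key=lambda p:p[0]);cs=[o[0] for o in orange(S)]
P=cloud(T)
for a,b in zip(ct,cs):
    X=tri([T,S],[a,b]);print(a.round(1),X.round(4),hood(X).round(4))
for (x0,x1) in((280,299),(297,313),(311,329)): pass
ql=[]
for i in range(1,n):
    if s[i,4]<16: continue
    cc=c[i]; X=P[int(cc[1]),int(cc[0])]
    k=(np.hypot(P[...,0]-X[0],P[...,1]-X[1])<.045)&(P[...,2]>.05)&(P[...,2]<.1)
    q=P[k];print('top depth cap',X.round(4),hood(X).round(4))
    if X[1]<-.2: print(cv2.minAreaRect(q[:,:2].astype(np.float32)))
k=np.zeros((400,640),bool);k[165:205,275:335]=1
k&=(P[...,2]>.05)&(P[...,2]<.1);q=P[k];hq=np.array([hood(p) for p in q]);print('row rect',hq.min(0),hq.max(0))
for y in np.arange(-.17,-.02,.01):
    z=hq[abs(hq[:,1]-y)<.005]
    if len(z): print(y.round(3),z[:,0].min().round(4),z[:,0].max().round(4),len(z))
st=telemetry.get_state();print(go(st,[.43,.2,.215],40),go(st,[.508,-.256,.2],-16))
E
```

```text
[ 15 131 231] [ 15 132 231]
[289.1 184.3] [0.5495 0.0974 0.0886] [-0.0036 -0.0473]
[303.7 181.6] [0.5583 0.0451 0.0878] [-0.0026 -0.1003]
[318.1 179.1] [ 0.5656 -0.0062  0.0875] [-0.0031 -0.1521]
[337.1 207.8] [ 0.5381 -0.1205 -0.044 ] [-0.0471 -0.2611]
top depth cap [ 0.5654 -0.0057  0.0916] [-0.0032 -0.1516]
top depth cap [0.5597 0.0476 0.0911] [-0.0009 -0.098 ]
top depth cap [0.5504 0.0974 0.0907] [-0.0027 -0.0474]
top depth cap [ 0.5091 -0.2551  0.0935] [-0.0957 -0.3899]
((0.5080487132072449, -0.25610119104385376), (0.04613696411252022, 0.04641279950737953), 73.94357299804688)
top depth cap [ 0.4648 -0.0708  0.0719] [-0.1123 -0.2011]
row rect [-0.03783123 -0.1752068 ] [0.02126684 0.01237096]
-0.17 -0.0229 0.0178 32
-0.16 -0.025 0.0197 35
-0.15 -0.0255 0.0174 35
-0.14 -0.0253 0.0194 38
-0.13 -0.0235 0.0164 16
-0.12 -0.0244 0.0204 31
-0.11 -0.0238 0.0207 36
-0.1 -0.0251 0.0196 38
-0.09 -0.0239 0.0213 35
-0.08 -0.0225 0.0173 21
-0.07 -0.0229 0.0172 22
-0.06 -0.0254 0.0186 39
-0.05 -0.0243 0.0198 37
-0.04 -0.025 0.0179 31
-0.03 -0.0242 0.02 33
(array([-0.4661, -0.4149, -0.0005]), array([-0.    ,  0.    ,  0.1022])) (array([-0.6914, -0.9474,  0.0183]), array([-0.    ,  0.    ,  0.2577]))
```

```bash
python3 -m handwheel '[[1,-0.466,-0.415,0,0,0,0.102],[1,-0.466,-0.415,0,0,0,0.102],[1,-0.466,-0.415,0,0,0,0.102],[1,-0.466,-0.415,0,0,0,0.102],[1,-0.466,-0.415,0,0,0,0.102]]'
python3 -c "
from h import *;from cell import telemetry as t
s=t.get_state();print(s['t'],s['position'],go(s,[.43,.2,.2],40),go(s,[.508,-.256,.2],-16))
f=cv2.imread('pics/top0.png')[170:222,360:420];cv2.imwrite('pics/c4.png',cv2.resize(f,(600,520),interpolation=2))"
```

```text
t: 0.9
position: [0.2874, 0.4023, 0.2148]
ee_rot: [0.424, 0.905, 0.0, 0.0]
contact_force: [1.5, 0.3, -0.1]
finger_gap: 0.999
finger_force: 0.0
0.9 [0.28738539 0.40226664 0.21482602] (array([-0.3084, -0.0247,  0.0185]), array([ 0.0001, -0.    , -0.0006])) (array([-0.8089, -0.3144,  0.0183]), array([ 1.000e-04, -1.000e-04,  1.549e-01]))
```

View pics/c4.png

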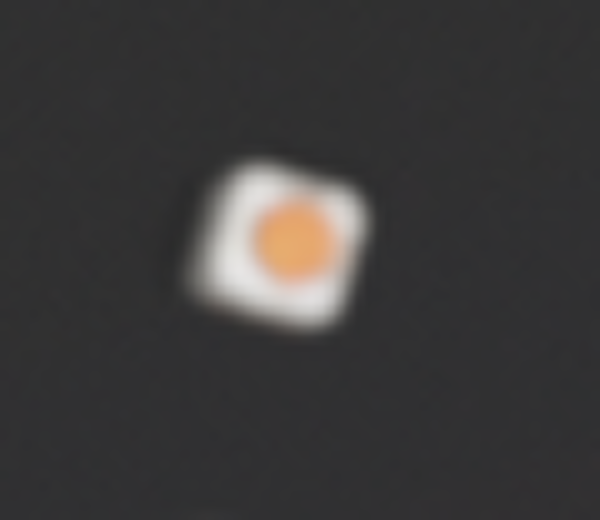

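The close crop confirms a white square bottle with an orange cap at crop (290,240), full (389,194), standing alone.

```bash
python3 -m handwheel '[[1,-0.308,-0.025,0,0,0,0],[1,-0.308,-0.025,0,0,0,0],[1,-0.308,-0.025,0,0,0,0],[1,-0.808,-0.314,0,0,0,0.155],[1,-0.808,-0.314,0,0,0,0.155]]'
python3 -c "
from h import *;from cell import telemetry as t
s=t.get_state();print(s['t'],s['position'],go(s,[.508,-.256,.2],-16))"
```

```text
t: 1.4
position: [0.3989, 0.1829, 0.2147]
ee_rot: [0.555, 0.832, 0.0, 0.0]
contact_force: [0.4, 0.9, -0.2]
finger_gap: 0.999
finger_force: 0.0
1.4 [0.39885155 0.18288091 0.21467738] (array([-0.559 , -0.0842,  0.0183]), array([ 1.00e-04, -0.00e+00,  1.07e-01]))
```

```bash
python3 -m handwheel '[[1,-0.559,-0.084,0,0,0,0.107],[1,-0.559,-0.084,0,0,0,0.107],[1,-0.559,-0.084,0,0,0,0.107],[1,-0.559,-0.084,0,0,0,0.107],[1,-0.559,-0.084,0,0,0,0.107]]'
python3 -c "
from h import *;from cell import telemetry as t
s=t.get_state();print(s['t'],s['position'],go(s,[.508,-.256,.16],-16))"
```

```text
t: 1.9
position: [0.4604, -0.0597, 0.2149]
ee_rot: [0.799, 0.602, 0.0, 0.0]
contact_force: [0.3, 0.4, 0.4]
finger_gap: 0.997
finger_force: 0.0
1.9 [ 0.46041219 -0.0596787   0.21490104] (array([-0.2195,  0.1248,  0.0687]), array([ 0.0001, -0.    ,  0.    ]))
```

```bash
python3 -m handwheel '[[1,-0.22,0.125,0.02,0,0,0],[1,-0.22,0.125,0.02,0,0,0],[1,-0.22,0.125,0.02,0,0,0],[1,-0.22,0.125,0.02,0,0,0],[1,-0.22,0.125,0.069,0,0,0]]'
python3 -m handwheel '[[1,0,0,0,0,0,0]]'
python3 - <<'E'
from h import *;from cell import telemetry as t,optics
s=t.get_state();print(s['t'],s['position'],go(s,[.508,-.256,.04],-16))
f=optics.grab_frame('top');P=cloud(f)
d=[]
for cam in('scene','top'):
    f=optics.grab_frame(cam);g=f['frame']
    uv=proj(f,[.508,-.256,.09])[0].astype(int);c=g[uv[1]-45:uv[1]+45,uv[0]-60:uv[0]+60];d.append(cv2.resize(c,(390,300),interpolation=2))
cv2.imwrite('pics/a1.png',np.hstack(d)[:,:,::-1])
E
```

```text
t: 2.4
position: [0.5117, -0.26, 0.1618]
ee_rot: [0.798, 0.603, 0.001, 0.004]
contact_force: [-0.2, -0.7, -0.3]
finger_gap: 0.998
finger_force: 0.0
t: 2.5
position: [0.5072, -0.2542, 0.1556]
ee_rot: [0.797, 0.603, -0.001, -0.003]
contact_force: [-0.0, -0.1, 0.1]
finger_gap: 0.995
finger_force: 0.0
2.5 [ 0.50722539 -0.25415793  0.15558562] (array([-0.0023,  0.0025,  0.1445]), array([-0.001 , -0.0003,  0.0006]))
```

View pics/a1.png

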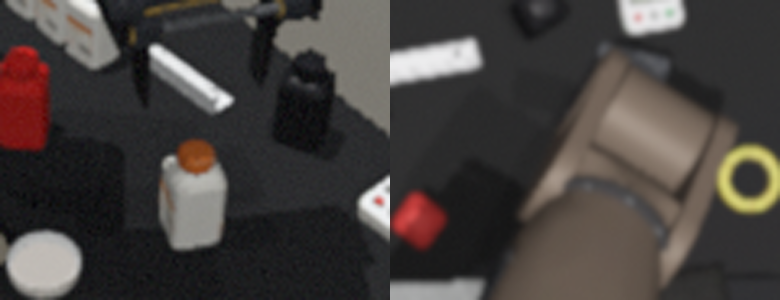

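```bash
python3 -m handwheel '[[1,-0.002,0.002,0.05,0,0,0],[1,-0.002,0.002,0.1,0,0,0],[1,-0.002,0.002,0.13,0,0,0],[1,-0.002,0.002,0.15,0,0,0],[1,-0.002,0.002,0.152,0,0,0]]'
python3 -m handwheel '[[-0.2,0,0,0,0,0,0],[-0.2,0,0,0,0,0,0],[-0.2,0,0,0,0,0,0],[-0.2,0,0,0,0,0,0],[-0.2,0,0,0,0,0,0]]' 15
python3 -c "
from h import *;from cell import telemetry as t
s=t.get_state();print(s['t'],s['position'],Ro.from_quat(s['ee_rot']).as_matrix()[:,1])"
```

```text
t: 3.15
position: [0.5103, -0.2549, 0.0378]
ee_rot: [0.796, 0.605, -0.0, -0.0]
contact_force: [-1.0, -0.6, 0.3]
finger_gap: 1.001
finger_force: 0.0
t: 3.65
position: [0.5103, -0.256, 0.0383]
ee_rot: [0.797, 0.604, 0.0, 0.0]
contact_force: [0.1, -0.7, 0.6]
finger_gap: 0.634
finger_force: 0.0
3.65 [ 0.51027132 -0.25597338  0.03825221] [ 9.62905466e-01 -2.69838266e-01  6.11356320e-04]
```

```bash
python3 -m handwheel '[[-0.3,0,0,0,0,0,0],[-0.3,0,0,0,0,0,0],[-0.3,0,0,0,0,0,0],[-0.3,0,0,0,0,0,0],[-0.3,0,0,0,0,0,0]]' 20
```

```text
t: 4.15
position: [0.51, -0.2559, 0.0378]
ee_rot: [0.797, 0.604, -0.0, -0.0]
contact_force: [-2.0, -0.3, 2.1]
finger_gap: 0.478
finger_force: 20.0
```

```bash
python3 -m handwheel '[[-0.3,0,0,-0.012,0,0,0],[-0.3,0,0,-0.03,0,0,0],[-0.3,0,0,-0.038,0,0,0]]'
python3 -c "
from h import *;from cell import telemetry as t
s=t.get_state();print(s['t'],s['position'],s['finger_gap']);
w=world(-.003,-.211);print(w,go(s,[*w,.068],8.5))"
```

```text
t: 4.45
position: [0.5106, -0.2561, 0.0695]
ee_rot: [0.797, 0.604, 0.0, 0.001]
contact_force: [0.8, 0.1, -0.8]
finger_gap: 0.475
finger_force: 20.0
4.45 [ 0.5106497  -0.25611815  0.06952419] 0.4753847270397962
[ 0.57432074 -0.06442578] (array([0.2522, 0.012 , 0.0018]), array([ 0.0002,  0.0001, -0.0671]))
```

```bash
python3 -m handwheel '[[-0.3,0.05,0.002,0,0,0,-0.014],[-0.3,0.1,0.005,0,0,0,-0.028],[-0.3,0.15,0.007,0,0,0,-0.042],[-0.3,0.2,0.01,0,0,0,-0.056],[-0.3,0.23,0.011,0,0,0,-0.067]]'
python3 -m handwheel '[[-0.3,0,0,0,0,0,0],[-0.3,0,0,0,0,0,0]]'
python3 - <<'E'
from h import *;from cell import telemetry as t,optics
s=t.get_state();print(s['t'],s['position'],hood(s['position']),go(s,[*world(-.003,-.211),.068],8.5))
d=[]
for cam in('scene','top'):
    f=optics.grab_frame(cam);g=f['frame']
    uv=proj(f,[*s['position'][:2],.09])[0].astype(int);c=g[uv[1]-45:uv[1]+45,uv[0]-60:uv[0]+60];d.append(cv2.resize(c,(390,300),interpolation=2))
    print(cam,[ (c.round(1),a) for c,a,m in orange(f)])
cv2.imwrite('pics/a2.png',np.hstack(d)[:,:,::-1])
E
```

```text
t: 4.95
position: [0.5689, -0.0786, 0.0685]
ee_rot: [0.651, 0.759, 0.0, 0.0]
contact_force: [0.1, -0.4, -0.2]
finger_gap: 0.477
finger_force: 20.0
t: 5.15
position: [0.5683, -0.0809, 0.0683]
ee_rot: [0.653, 0.757, 0.0, 0.0]
contact_force: [-0.1, -0.5, -1.7]
finger_gap: 0.479
finger_force: 20.0
5.15 [ 0.56831152 -0.08088845  0.06833605] [-0.01137655 -0.22639363] (array([0.0192, 0.0105, 0.0004]), array([ 0.    ,  0.    , -0.0001]))
scene [(array([308.3, 174.5]), np.int32(51)), (array([343.7, 194.4]), np.int32(20))]
top []
```

View pics/a2.png

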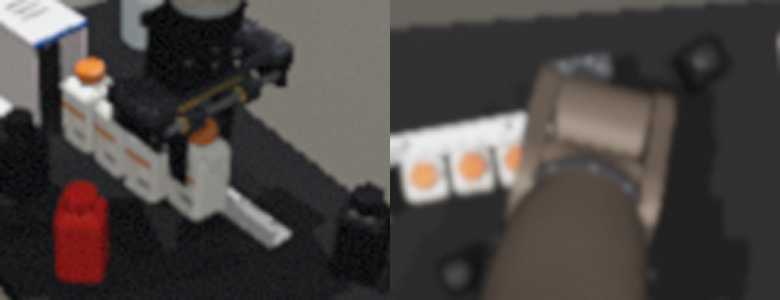

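Scene crop: bottle 4 is held upright at (205,170) just behind the row's tail, near the fence. Next I lower it.

```bash
python3 -m handwheel '[[-0.3,0.012,0.0055,0.01,0,0,0],[-0.3,0.024,0.01,0.024,0,0,0],[-0.3,0.024,0.01,0.034,0,0,0],[-0.3,0.024,0.01,0.0365,0,0,0],[-0.3,0.024,0.01,0.0365,0,0,0]]'
python3 -c "
from h import *;from cell import telemetry as t
s=t.get_state();print(s['t'],s['position'],hood(s['position']),s['contact_force']@np.r_[ex,0],s['contact_force']@np.r_[ey,0])"
```

```text
t: 5.75
position: [0.5731, -0.0608, 0.0384]
ee_rot: [0.653, 0.757, -0.0, -0.001]
contact_force: [-0.1, -0.3, -1.6]
finger_gap: 0.477
finger_force: 20.0
5.75 [ 0.57306998 -0.06081264  0.03836682] [-0.00370296 -0.20724168] -0.17650854913696465 -0.25307035183973886
```

```bash
python3 -m handwheel '[[-0.3,0,0.00125,0,0,0,0],[-0.3,0,0.0025,0,0,0,0]]'; python3 -m handwheel '[[-0.3,0,0.00125,0,0,0,0],[-0.3,0,0.00125,0,0,0,0]]'; python3 -m handwheel '[[-0.3,0,0.00125,0,0,0,0],[-0.3,0,0.00125,0,0,0,0]]'
```

```text
t: 5.95
position: [0.5755, -0.0608, 0.039]
ee_rot: [0.653, 0.757, 0.0, 0.0]
contact_force: [-0.1, 0.1, -1.8]
finger_gap: 0.482
finger_force: 20.0
t: 6.15
position: [0.5756, -0.0607, 0.039]
ee_rot: [0.653, 0.757, -0.001, -0.001]
contact_force: [-4.6, -2.3, 1.2]
finger_gap: 0.478
finger_force: 20.0
t: 6.35
position: [0.5757, -0.0607, 0.039]
ee_rot: [0.653, 0.757, -0.001, -0.001]
contact_force: [-8.4, -3.3, 4.2]
finger_gap: 0.479
finger_force: 19.9
```

```bash
python3 -m handwheel '[[-0.3,0,-0.0025,0,0,0,0],[-0.3,0,-0.0025,0.001,0,0,0],[-0.3,0,-0.0025,0.001,0,0,0]]'
python3 -m handwheel '[[0.3,0,0,0,0,0,0],[0.3,0,0,0,0,0,0],[0.3,0,0,0,0,0,0],[0.3,0,0,0,0,0,0],[0.3,0,0,0,0,0,0]]'
python3 -c "
from h import *;from cell import telemetry as t
s=t.get_state();print(s['t'],hood(s['position']),hood([.5756,-.0607]))"
```

```text
t: 6.65
position: [0.5755, -0.0606, 0.0382]
ee_rot: [0.653, 0.757, 0.0, 0.0]
contact_force: [-1.3, 0.2, -0.0]
finger_gap: 0.48
finger_force: 20.0
t: 7.15
position: [0.5754, -0.0606, 0.0383]
ee_rot: [0.653, 0.757, 0.0, 0.0]
contact_force: [0.2, 0.5, -0.4]
finger_gap: 0.649
finger_force: 0.0
7.15 [-0.00134954 -0.20737946] [-0.00118409 -0.20750424]
```

```bash
python3 -m handwheel '[[0.3,0.035,0,0,0,0,0],[0.3,0.07,0,0,0,0,0],[0.3,0.07,0,0,0,0,0]]'; python3 -m handwheel '[[-0.3,0,0,0,0,0,0],[-0.3,0,0,0,0,0,0],[-0.3,0,0,0,0,0,0],[-0.3,0,0,0,0,0,0]]' 6; python3 -m handwheel '[[0.3,0,0,0,0,0,0],[0.3,0,0,0,0,0,0],[0.3,0,0,0,0,0,0],[0.3,0,0,0,0,0,0]]'
python3 -c "
from h import *;from cell import telemetry as t
s=t.get_state();print(s['t'],hood(s['position']))"
```

```text
t: 7.45
position: [0.5664, -0.0029, 0.0382]
ee_rot: [0.652, 0.758, -0.0, -0.0]
contact_force: [-0.1, -0.4, 0.9]
finger_gap: 0.648
finger_force: 0.0
t: 7.85
position: [0.5672, -0.0059, 0.0382]
ee_rot: [0.653, 0.757, 0.0, 0.0]
contact_force: [0.0, -0.8, 1.0]
finger_gap: 0.483
finger_force: 5.9
t: 8.25
position: [0.5671, -0.0053, 0.0382]
ee_rot: [0.653, 0.757, 0.0, -0.0]
contact_force: [1.1, 0.6, 0.1]
finger_gap: 0.644
finger_force: 0.0
8.25 [-0.0013702 -0.1514123]
```

```bash
python3 -m handwheel '[[0.3,0.033,0,0,0,0,0],[0.3,0.065,0,0,0,0,0],[0.3,0.065,0,0,0,0,0]]'; python3 -m handwheel '[[-0.3,0,0,0,0,0,0],[-0.3,0,0,0,0,0,0],[-0.3,0,0,0,0,0,0],[-0.3,0,0,0,0,0,0]]' 6; python3 -m handwheel '[[0.3,0,0,0,0,0,0],[0.3,0,0,0,0,0,0],[0.3,0,0,0,0,0,0],[0.3,0,0,0,0,0,0]]'
python3 -m handwheel '[[0.3,0.03,0,0,0,0,0],[0.3,0.06,0,0,0,0,0],[0.3,0.06,0,0,0,0,0]]'; python3 -m handwheel '[[-0.3,0,0,0,0,0,0],[-0.3,0,0,0,0,0,0],[-0.3,0,0,0,0,0,0],[-0.3,0,0,0,0,0,0]]' 6; python3 -m handwheel '[[0.3,0,0,0,0,0,0],[0.3,0,0,0,0,0,0],[0.3,0,0,0,0,0,0],[0.3,0,0,0,0,0,0]]'
python3 -c "
from h import *;from cell import telemetry as t
s=t.get_state();print(s['t'],hood(s['position']))"
```

```text
t: 8.55
position: [0.5589, 0.0483, 0.0382]
ee_rot: [0.652, 0.758, -0.0, -0.0]
contact_force: [0.1, -0.4, 0.3]
finger_gap: 0.651
finger_force: 0.0
t: 8.95
position: [0.5595, 0.0455, 0.0382]
ee_rot: [0.653, 0.757, -0.0, -0.0]
contact_force: [-1.1, -0.0, 0.5]
finger_gap: 0.478
finger_force: 6.0
t: 9.35
position: [0.5595, 0.0462, 0.0382]
ee_rot: [0.653, 0.757, 0.0, 0.0]
contact_force: [0.0, 0.0, -0.1]
finger_gap: 0.643
finger_force: 0.0
t: 9.65
position: [0.5519, 0.0956, 0.0382]
ee_rot: [0.652, 0.758, 0.0, -0.0]
contact_force: [-0.1, -0.4, 0.5]
finger_gap: 0.647
finger_force: 0.0
t: 10.05
position: [0.5524, 0.0931, 0.0382]
ee_rot: [0.653, 0.757, -0.0, -0.0]
contact_force: [-1.4, -1.2, 0.6]
finger_gap: 0.481
finger_force: 6.0
t: 10.45
position: [0.5524, 0.0937, 0.0382]
ee_rot: [0.653, 0.757, 0.0, 0.0]
contact_force: [0.2, -0.1, -0.2]
finger_gap: 0.65
finger_force: 0.0
10.45 [-0.00129269 -0.05138134]
```

```bash
python3 -m handwheel '[[0.3,-0.06,0,0,0,0,0],[0.3,-0.12,0,0,0,0,0],[0.3,-0.18,0,0,0,0,0],[0.3,-0.24,0,0,0,0,0],[0.3,-0.26,0,0,0,0,0]]'; python3 -m handwheel '[[-0.6,0,0,0,0,0,0],[-0.6,0,0,0,0,0,0],[-0.6,0,0,0,0,0,0],[-0.6,0,0,0,0,0,0],[-0.6,0,0,0,0,0,0]]'
python3 - <<'E'
from h import *;from cell import telemetry as t,optics
s=t.get_state();print(s['t'],hood(s['position']),s['finger_gap'])
f=optics.grab_frame('scene');c=f['frame'][140:260,270:430];cv2.imwrite('pics/a3.png',cv2.resize(c,(800,600),interpolation=2)[:,:,::-1])
E
```

```text
t: 10.95
position: [0.5836, -0.116, 0.0382]
ee_rot: [0.654, 0.756, 0.0, 0.001]
contact_force: [0.6, -0.4, 0.9]
finger_gap: 0.652
finger_force: 0.0
t: 11.45
position: [0.583, -0.111, 0.0383]
ee_rot: [0.652, 0.758, 0.0, -0.0]
contact_force: [0.4, -0.2, 0.4]
finger_gap: 0.287
finger_force: 0.0
11.45 [-0.00125732 -0.25835545] 0.28654000102270516
```

View pics/a3.png

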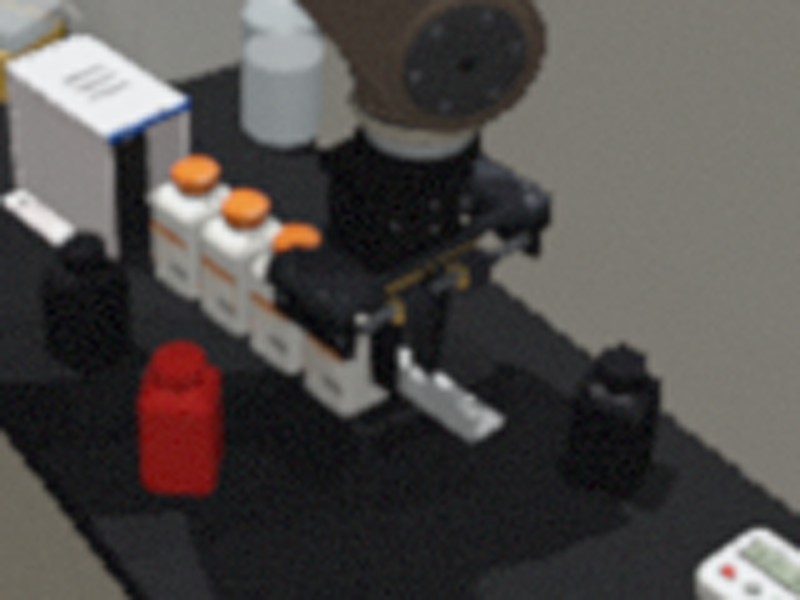

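The row stands straight along the fence, caps at crop (195,175) to (297,238), with the fingers behind bottle 4 at (410,320). Now I push.

```bash
python3 -m handwheel '[[-0.6,0.00625,0,0,0,0,0],[-0.6,0.0125,0,0,0,0,0],[-0.6,0.01875,0,0,0,0,0],[-0.6,0.025,0,0,0,0,0],[-0.6,0.03125,0,0,0,0,0]]' 20; python3 -m handwheel '[[-0.6,0.00625,0,0,0,0,0],[-0.6,0.0125,0,0,0,0,0],[-0.6,0.01875,0,0,0,0,0],[-0.6,0.025,0,0,0,0,0]]'
python3 -c "
from h import *;from cell import telemetry as t
s=t.get_state();print(s['t'],hood(s['position']),s['contact_force'][:2]@ex,s['contact_force'][:2]@ey)"
```

```text
t: 12.0
position: [0.5794, -0.087, 0.0384]
ee_rot: [0.653, 0.757, 0.0, 0.0]
contact_force: [-0.2, -1.7, 1.7]
finger_gap: 0.201
finger_force: 0.9
t: 12.4
position: [0.5765, -0.0674, 0.0384]
ee_rot: [0.653, 0.757, 0.0, 0.0]
contact_force: [1.0, -4.0, 2.1]
finger_gap: 0.199
finger_force: 2.2
12.4 [-0.00126613 -0.21422699] 0.38289915901146443 -4.105095919171666
```

```bash
python3 -m handwheel '[[-0.6,0.005,0,0,0,0,0],[-0.6,0.01,0,0,0,0,0],[-0.6,0.015,0,0,0,0,0],[-0.6,0.02,0,0,0,0,0],[-0.6,0.025,0,0,0,0,0]]'; python3 -m handwheel '[[-0.6,0.005,0,0,0,0,0],[-0.6,0.01,0,0,0,0,0],[-0.6,0.015,0,0,0,0,0],[-0.6,0.02,0,0,0,0,0]]'
python3 - <<'E'
from h import *;from cell import telemetry as t,optics
s=t.get_state();print(s['t'],hood(s['position']),s['contact_force'][:2]@ex,s['contact_force'][:2]@ey)
E
```

```text
t: 12.9
position: [0.5734, -0.0475, 0.0382]
ee_rot: [0.653, 0.757, 0.0, 0.0]
contact_force: [1.6, -5.2, 2.2]
finger_gap: 0.2
finger_force: 2.4
t: 13.3
position: [0.571, -0.0316, 0.0382]
ee_rot: [0.653, 0.757, 0.0, -0.0]
contact_force: [0.5, -4.8, 1.8]
finger_gap: 0.199
finger_force: 2.3
13.3 [-0.00146247 -0.17805403] -0.2197084334750395 -4.849348486706515
```

```bash
python3 -m handwheel '[[-0.6,0.002,0,0,0,0,0],[-0.6,0.004,0,0,0,0,0],[-0.6,0.006,0,0,0,0,0],[-0.6,0.008,0,0,0,0,0]]'; python3 -m handwheel '[[-0.6,0.00125,0,0,0,0,0],[-0.6,0.0025,0,0,0,0,0],[-0.6,0.00375,0,0,0,0,0]]'
```

```text
t: 13.7
position: [0.5701, -0.0255, 0.0382]
ee_rot: [0.653, 0.757, 0.0, -0.0]
contact_force: [0.7, -4.5, 2.6]
finger_gap: 0.199
finger_force: 2.3
t: 14.0
position: [0.5697, -0.0226, 0.0382]
ee_rot: [0.653, 0.757, 0.0, -0.0]
contact_force: [0.7, -4.8, 1.6]
finger_gap: 0.198
finger_force: 2.2
```

```bash
python3 -m handwheel '[[-0.6,0.00125,0,0,0,0,0],[-0.6,0.0025,0,0,0,0,0],[-0.6,0.00375,0,0,0,0,0]]'
```

```text
t: 14.3
position: [0.5692, -0.0196, 0.0382]
ee_rot: [0.653, 0.757, 0.0, 0.0]
contact_force: [0.6, -4.9, 2.1]
finger_gap: 0.203
finger_force: 2.2
```

```bash
python3 -m handwheel '[[-0.6,0.00125,0,0,0,0,0],[-0.6,0.0025,0,0,0,0,0],[-0.6,0.00375,0,0,0,0,0]]'
```

```text
t: 14.6
position: [0.5688, -0.0166, 0.0382]
ee_rot: [0.653, 0.757, 0.0, -0.0]
contact_force: [-0.2, -3.9, 1.7]
finger_gap: 0.197
finger_force: 2.2
```

```bash
python3 -m handwheel '[[-0.6,0.00125,0,0,0,0,0],[-0.6,0.0025,0,0,0,0,0],[-0.6,0.00375,0,0,0,0,0]]'
```

```text
t: 14.9
position: [0.5684, -0.0136, 0.0382]
ee_rot: [0.653, 0.757, 0.0, -0.0]
contact_force: [0.3, -4.4, 1.4]
finger_gap: 0.201
finger_force: 2.2
```

```bash
python3 -m handwheel '[[-0.6,0.00125,0,0,0,0,0],[-0.6,0.0025,0,0,0,0,0],[-0.6,0.00375,0,0,0,0,0]]'
```

```text
t: 15.2
position: [0.5679, -0.0107, 0.0382]
ee_rot: [0.653, 0.757, 0.0, -0.0]
contact_force: [0.8, -4.7, 1.9]
finger_gap: 0.205
finger_force: 2.2
```

```bash
python3 -m handwheel '[[-0.6,0.00125,0,0,0,0,0],[-0.6,0.0025,0,0,0,0,0],[-0.6,0.00375,0,0,0,0,0]]'
```

```text
t: 15.5
position: [0.5677, -0.0082, 0.0383]
ee_rot: [0.653, 0.757, -0.0, 0.0]
contact_force: [1.0, -9.8, 1.9]
finger_gap: 0.202
finger_force: 5.0
```

```bash
python3 -m handwheel '[[-0.6,0.00125,0,0,0,0,0],[-0.6,0.0025,0,0,0,0,0]]'
```

```text
t: 15.7
position: [0.5676, -0.0067, 0.0384]
ee_rot: [0.653, 0.758, -0.0, 0.001]
contact_force: [0.9, -13.5, 1.9]
finger_gap: 0.199
finger_force: 7.0
```

```bash
python3 -m handwheel '[[-0.6,0.00125,0,0,0,0,0],[-0.6,0.0025,0,0,0,0,0]]'
```

```text
t: 15.9
position: [0.5674, -0.0052, 0.0385]
ee_rot: [0.653, 0.758, -0.0, 0.001]
contact_force: [0.7, -18.1, 2.7]
finger_gap: 0.203
finger_force: 8.9
```

```bash
python3 -m handwheel '[[-0.6,0,0,0,0,0,0]]'
```

```text
t: 16.0
position: [0.5674, -0.0051, 0.0384]
ee_rot: [0.653, 0.758, -0.0, 0.001]
contact_force: [0.3, -16.2, 1.8]
finger_gap: 0.198
finger_force: 7.8
```

```bash
python3 -m handwheel '[[-0.6,-0.0005,0,0,0,0,0],[-0.6,-0.0005,0,0,0,0,0],[-0.6,-0.0005,0,0,0,0,0],[-0.6,-0.0005,0,0,0,0,0],[-0.6,-0.0005,0,0,0,0,0]]'; python3 -m handwheel '[[-0.6,-0.001,0,0,0,0,0],[-0.6,-0.002,0,0,0,0,0],[-0.6,-0.003,0,0,0,0,0],[-0.6,-0.004,0,0,0,0,0],[-0.6,-0.005,0,0,0,0,0]]'
```

```text
t: 16.5
position: [0.5673, -0.0052, 0.0384]
ee_rot: [0.653, 0.758, -0.0, 0.001]
contact_force: [1.5, -12.8, 2.1]
finger_gap: 0.202
finger_force: 6.4
t: 17.0
position: [0.5673, -0.008, 0.0381]
ee_rot: [0.653, 0.757, -0.0, -0.0]
contact_force: [-0.5, -1.6, 0.0]
finger_gap: 0.2
finger_force: 0.7
```

```bash
python3 -m handwheel '[[-0.6,-0.0015,0,0,0,0,0],[-0.6,-0.003,0,0,0,0,0],[-0.6,-0.0045,0,0,0,0,0],[-0.6,-0.006,0,0,0,0,0],[-0.6,-0.0075,0,0,0,0,0]]'; python3 -m handwheel '[[-0.6,-0.02,0,0,0,0,0],[-0.6,-0.05,0,0,0,0,0],[-0.6,-0.1,0,0,0,0,0],[-0.6,-0.15,0,-0.04,0,0,0],[-0.6,-0.18,0,-0.1,0,0,0]]';  python3 -m handwheel '[[-0.6,-0.06,0,-0.06,0,0,0],[-0.6,-0.12,0,-0.1,0,0,0],[-0.6,-0.15,0,-0.1,0,0,0]]'
python3 - <<'E'
from h import *;from cell import telemetry as t,optics
T=optics.grab_frame('top');S=optics.grab_frame('scene')
P=cloud(T)
d=[]
for f,b in((T,(150,225,260,360)),(S,(130,220,250,370))):
    c=f['frame'][b[0]:b[1],b[2]:b[3]];d.append(cv2.resize(c,(395,395*c.shape[0]//c.shape[1])))
h=min(x.shape[0] for x in d)
cv2.imwrite('pics/a4.png',np.hstack([x[:h] for x in d])[:,:,::-1])
hq=(P[...,:2]-O)@np.c_[ex,ey];k=(P[...,2]>.05)&(P[...,2]<.1)&(abs(hq[...,0])<.035)&(hq[...,1]>-.25)&(hq[...,1]<.0);q=hq[k]
for y in np.arange(-.17,0,.01):
    z=q[abs(q[:,1]-y)<.005]
    if len(z): print(y.round(3),z[:,0].min().round(4),z[:,0].max().round(4),len(z))
print(q.min(0),[(c.round(1),a) for c,a,m in orange(S)])
E
```

```text
t: 17.5
position: [0.5684, -0.0142, 0.0382]
ee_rot: [0.653, 0.757, 0.0, -0.0]
contact_force: [0.2, -0.0, -0.1]
finger_gap: 0.2
finger_force: 0.0
t: 18.0
position: [0.5884, -0.1578, 0.113]
ee_rot: [0.654, 0.757, -0.001, -0.002]
contact_force: [1.4, -0.2, 0.2]
finger_gap: 0.2
finger_force: 0.0
t: 18.3
position: [0.6073, -0.2757, 0.1974]
ee_rot: [0.653, 0.757, 0.0, 0.002]
contact_force: [1.1, 0.4, -0.4]
finger_gap: 0.2
finger_force: 0.0
-0.14 -0.0242 0.0192 30
-0.13 -0.0237 0.0205 35
-0.12 -0.0242 0.0197 34
-0.11 -0.0238 0.0208 35
-0.1 -0.0222 0.019 32
-0.09 -0.0233 0.0213 39
-0.08 -0.0221 0.0218 34
-0.07 -0.0234 0.0207 34
-0.06 -0.0225 0.0212 33
-0.05 -0.0228 0.0212 33
-0.04 -0.0245 0.0188 39
-0.03 -0.0241 0.0203 35
-0.02 -0.0252 0.0217 37
-0.01 -0.0241 0.0186 27
[-0.0251558  -0.14330793] [(array([297.6, 168.5]), np.int32(20)), (array([305.2, 172.2]), np.int32(45)), (array([313.8, 177.5]), np.int32(53)), (array([322.3, 183.7]), np.int32(56))]
```

View pics/a4.png

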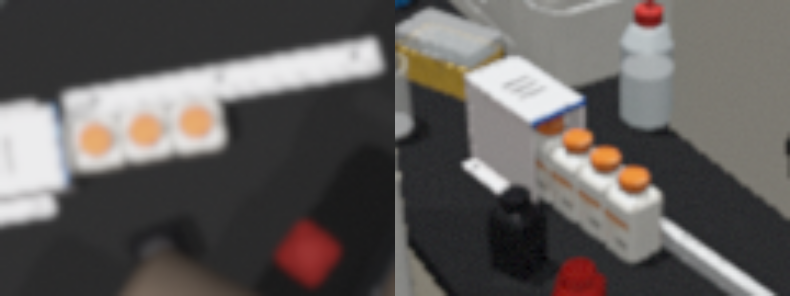

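The row is straight, closed and upright: three caps show at (95,140), (145,130), (195,122), and the front bottle is inside the hood. The arm is clear.

```bash
python3 -m handwheel '[[-0.6,0,0,0,0,0,0],[-0.6,0,0,0,0,0,0],[-0.6,0,0,0,0,0,0]]'; python3 -c "
from cell import bot;print(bot.close_job())"
```

```text
t: 18.7
position: [0.6067, -0.2722, 0.1933]
ee_rot: [0.653, 0.758, -0.0, -0.001]
contact_force: [0.1, -0.3, 0.5]
finger_gap: 0.198
finger_force: 0.0
the job is handed in; nothing more can be done
None
```

The job is handed in at 18.7 s: bottle 4 was set down at the row's tail and all four were pushed into the hood, held for about 0.6 s at an estimated 8–12 N on the backstop (about 13 N peak, worked out from the wrist force less friction) and released; the last picture shows the row upright, straight and closed up, with the robot clear of everything.

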